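Run in the freshly oiled roller track

TASK

The roller axles of the carton track have just been oiled: draw a fingertip lightly along both rows of rollers, stroking towards the yellow end stop, so that every roller turns that way by at least a quarter turn (its white paint line shows it). Keep the touch so light that neither spring-mounted bar is pressed down onto its lower stop, leave both bars sprung back up, and do not pick up or shift the things standing around.

Things in the scene. Friction and masses are not known exactly. Their poses are not given: they have to be found in the camera images.
- track: carton track bolted to the table: aluminium base 230 x 112 x 6 mm, two parallel spring-mounted roller bars (far row at y = +32 mm, near row at y = -32 mm), yellow end stop across one end. Origin on the table under the middle of the rows; x axis along the rows towards the stop (roughly to the robot's right), y away from the robot, z up. Buffer faces at x = 94 mm, stop top at z = 76 mm
- far_first (a point): top of the first roller (entry end) of the far row, the row farther from the robot: x = -60 mm in the track's frame, z = 46 mm with the bar up; moves with its bar. Six grey rollers a row, 24 mm apart, 17 mm in diameter, 18 mm wide. Behind it, away from the stop: a screw head 24 mm off, 12 mm lower; the entry lip 36 to 49 mm off, 9 mm lower
- far_last (a point): top of the last roller (next to the end stop) of the far row: x = 60 mm in the track's frame, z = 46 mm with the bar up; moves with its bar. The stop's buffer face is 34 mm beyond it
- far_bar (a joint): how far the far roller bar is pressed down: 0 up (rest), 0.007 m on its lower stop; it starts to give at about 3 N, reaches the stop at about 9 N and springs back. The bar's steel side plates (24 mm over both) end 5 mm below the roller tops, the fixed blue walls (32 mm over both) 16 mm below the resting tops
- near_first (a point): top of the first roller (entry end) of the near row, the row nearer to the robot: x = -60 mm in the track's frame, z = 46 mm with the bar up; moves with its bar. Six grey rollers a row, 24 mm apart, 17 mm in diameter, 18 mm wide. Behind it, away from the stop: a screw head 24 mm off, 12 mm lower; the entry lip 36 to 49 mm off, 9 mm lower
- near_last (a point): top of the last roller (next to the end stop) of the near row: x = 60 mm in the track's frame, z = 46 mm with the bar up; moves with its bar. The stop's buffer face is 34 mm beyond it
- near_bar (a joint): how far the near roller bar is pressed down: 0 up (rest), 0.007 m on its lower stop; it starts to give at about 3 N, reaches the stop at about 9 N and springs back. The bar's steel side plates (24 mm over both) end 5 mm below the roller tops, the fixed blue walls (32 mm over both) 16 mm below the resting tops
- far_1 (a joint): turn of roller 1 of the far row (1 at the entry end, 6 at the stop; rad, 0 at the start with its white paint line on top); grows as its top moves towards the end stop; it turns freely and stays where it stops
- far_2 (a joint): turn of roller 2 of the far row (1 at the entry end, 6 at the stop; rad, 0 at the start with its white paint line on top); grows as its top moves towards the end stop; it turns freely and stays where it stops
- far_3 (a joint): turn of roller 3 of the far row (1 at the entry end, 6 at the stop; rad, 0 at the start with its white paint line on top); grows as its top moves towards the end stop; it turns freely and stays where it stops
- far_4 (a joint): turn of roller 4 of the far row (1 at the entry end, 6 at the stop; rad, 0 at the start with its white paint line on top); grows as its top moves towards the end stop; it turns freely and stays where it stops
- far_5 (a joint): turn of roller 5 of the far row (1 at the entry end, 6 at the stop; rad, 0 at the start with its white paint line on top); grows as its top moves towards the end stop; it turns freely and stays where it stops
- far_6 (a joint): turn of roller 6 of the far row (1 at the entry end, 6 at the stop; rad, 0 at the start with its white paint line on top); grows as its top moves towards the end stop; it turns freely and stays where it stops
- near_1 (a joint): turn of roller 1 of the near row (1 at the entry end, 6 at the stop; rad, 0 at the start with its white paint line on top); grows as its top moves towards the end stop; it turns freely and stays where it stops
- near_2 (a joint): turn of roller 2 of the near row (1 at the entry end, 6 at the stop; rad, 0 at the start with its white paint line on top); grows as its top moves towards the end stop; it turns freely and stays where it stops
- near_3 (a joint): turn of roller 3 of the near row (1 at the entry end, 6 at the stop; rad, 0 at the start with its white paint line on top); grows as its top moves towards the end stop; it turns freely and stays where it stops
- near_4 (a joint): turn of roller 4 of the near row (1 at the entry end, 6 at the stop; rad, 0 at the start with its white paint line on top); grows as its top moves towards the end stop; it turns freely and stays where it stops
- near_5 (a joint): turn of roller 5 of the near row (1 at the entry end, 6 at the stop; rad, 0 at the start with its white paint line on top); grows as its top moves towards the end stop; it turns freely and stays where it stops
- near_6 (a joint): turn of roller 6 of the near row (1 at the entry end, 6 at the stop; rad, 0 at the start with its white paint line on top); grows as its top moves towards the end stop; it turns freely and stays where it stops
- carton: bystander, loose: white carton 61 x 85 x 45 mm; origin at the centre of its underside
- machined_block: bystander, loose: milled steel block with bores, 45 x 60 x 32 mm; origin at the centre of its underside
- bearing: bystander, loose: ball bearing lying flat, 47 mm across, 14 mm high; origin at the centre of its underside
- blue_bin: bystander, loose: open blue bin with fasteners, 154 x 97 x 73 mm; origin at the centre of its underside
- oil_can: bystander, loose: green oil can with a bent spout, 167 mm high; origin at the centre of its underside

How it is judged:
By the outcome, as a careful person would: the job done as asked, in the order asked, and still so for the second after the job is handed in, with the robot touching nothing.
It also fails if it takes over 48 s, if anything falls off the work surface, if the arm or the gripper's body presses on something with over 40 N, if the wrist force passes 120 N, or if a joint passes its speed limit or range.

ROBOT

A 6-joint arm with a two-finger parallel gripper is mounted at the origin on a cart in front of the work surface, level with it; the furniture and walls round the work are solid. World frame = base frame: x ahead of the robot, y to its left, z up, the work surface at z = 0. Lengths are in mm, angles in rad, forces in N, time in s.
With the tool pointing down it reaches from about 325 to 850 mm from the base axis. Payload 4.4 kg.
Tool frame: the origin (TCP) lies between the finger pads; the fingertips stand manip.tip_extent ahead of it and the grasp point (between the pads) lies 5 mm behind it (manip.tip_extent is the distance from the TCP to the fingertips, in mm); z points along the fingers, y is the line along which they close (so a half turn about z gives the same grasp; the last joint's range is limited). The gripper opens to 94 mm and grips with 3 to 60 N. Pads are 16 mm wide; open, the fingers measure 119 mm over their backs; the gripper's body (75 mm by 177 mm) begins 78 mm behind the grasp point.
Start: joints at [-1.5, 0.207, 1.542, -0, 1.393, -0.15], TCP at [126.479, -560.919, 192.647] pointing down, gripper open.
Joint ranges: [-2.73, 2.73], [-0.86, 2.22], [0.23, 2.46], [-1.11, 4.25], [0.08, 2.63], [-2.82, 2.82]. Speed limits (rad/s): [2.79, 2.79, 3.14, 3.14, 3.14, 3.14].

INTERFACE

Orientations are given as a unit quaternion [x, y, z, w].
In Python, from workcell import manip gives the robot as it stands.
- The arm moves only by the tool step_arm, never from a script. Its arguments are lists of equal length, an entry for each row: "travel": the shift along the tool's x, y, z in mm, a list of three; "dr": the turn, a rotation vector about the tool's x, y, z in rad, a list of three; "jaw": the closure in counts, from 0 (fully open) to 255 (shut). In form: {"travel": [[dx, dy, dz], ...], "dr": [[ax, ay, az], ...], "jaw": [jaw, ...]}. A call has 1 to 10 rows; each row is the pose to reach, as a shift and turn from the pose commanded when the call began, along the tool's axes at that moment; what a row does not reach only later rows make up. A row lasts 1/10 s, in which the tool goes at most 50 mm and 8.59 degrees, less where a joint would pass 70% of its speed; a pose out of reach is approached as far as the arm can. A call with a gripper value outside its range is refused whole. The fingers move at their own pace and stop on an object; "squeeze" is the grip in N (left out, the last holds). Time passes only in rows, so rows that repeat a pose let the fingers close. It gives the time, the measured TCP pose, the force, the opening and the grip force at its end, in the units of the state.
- manip.observe(): the state, without advancing time (a new reading comes with each control period).
- manip.grab_frame(name): name is "scene" or "top"; returns the picture (384x512x3 uint8, blue, green, red); there is no depth.
- manip.camera_params(name): a dict with "K" (3x3 intrinsics, pixels), "k1" (the pictures are not rectified: a ray, as slopes to the right and down, at radius r is drawn at 1 + k1 r^2 times it, then the intrinsics apply), "eye" and "rotation" of the camera in the world. Camera axes: x right, y up, looking along -z (the intrinsics and any distortion apply to the point x, -y, -z); pixel columns grow to the right and rows downward; lengths in mm; the calibration is good to about 2 mm. A picture is of the moment at which its call begins. camera_params takes no time and is no camera call.
- manip.hand_in(): hands the job in; it is judged then, once.
The state is a dict: "t": time; "q": joint angles; "joint_velocities": joint speeds; "tau": joint torques, N m; "tool_pos": TCP position; "ee_rot": TCP orientation; "wrist_force": force on the tool from outside, world axes, zero at the start; "wrist_torque": the same for the moment, N m; "opening": finger opening in mm; "gripper_force": force on a finger pad.
Only numpy, scipy, OpenCV 4.12 (cv2) and the standard library are available. Lean on these libraries where they do the work, as an engineer would, in place of code of your own. Each camera call takes 0.05 s, during which the arm holds its last target. There are 200 camera calls.

## Working session

There is one attempt and no reset: what is moved stays moved. The work goes in short steps, Python scripts to look and compute and a tool call to move; the robot and the scene stay as the last step left them, time stands still between calls to the robot, and variables do not carry over. Pictures are saved under pics/ and viewed, at most 10 in all, crops included, and the job is handed in when it is done.

Besides the shell and the picture viewer there is one more tool, called after "Emit:" as name(argument=value, ...), one argument or row to a line, values as JSON. step_arm: Moves the arm, as the interface text tells. Its arguments: {"type":"object","properties":{"travel":{"type":"array"},"dr":{"type":"array"},"jaw":{"type":"array"},"squeeze":{"type":"number"}},"required":["travel","dr","jaw"]}

```bash
mkdir -p pics; ls; python3 - <<'E'
from workcell import manip
import cv2
print(manip.observe()); print(manip.tip_extent)
for n in("scene","top"):
    print(n,manip.camera_params(n)); cv2.imwrite(f"pics/{n}0.png",cv2.resize(manip.grab_frame(n),(800,600),interpolation=cv2.INTER_CUBIC))
E
```

```text
pics
{'t': 0.0, 'q': array([-1.49951595e+00,  2.07438288e-01,  1.54295297e+00, -3.55712332e-05,
        1.39353260e+00, -1.50499602e-01]), 'joint_velocities': array([-8.49110716e-06,  5.88380501e-04,  1.85274757e-03,  5.45334216e-04,
        3.78659150e-04,  3.39371137e-04]), 'tau': array([-1.57834197e-04, -3.70877337e+01, -2.81414509e+01,  6.98430114e-02,
        3.61943746e-02, -1.54868007e-04]), 'tool_pos': array([ 126.39588629, -560.05784039,  191.48097423]), 'ee_rot': array([ 9.93856978e-01,  1.10665930e-01,  2.86674848e-05, -1.16538165e-03]), 'wrist_force': array([ 0.11386378, -0.2516202 , -0.08913178]), 'wrist_torque': array([0.00701789, 0.01226247, 0.01013021]), 'gripper_force': 0.0, 'opening': 94.10505875685301}
14.0
scene {'K': array([[347.11048527,   0.        , 254.00197298],
       [  0.        , 347.11048527, 192.10460413],
       [  0.        ,   0.        ,   1.        ]]), 'k1': -0.03820946454252112, 'eye': array([-66.08214871, 755.01699385, 708.13692008]), 'rotation': array([-0.18685782,  0.42176109,  0.81745113, -0.34492809])}
top {'K': array([[389.71440182,   0.        , 260.61993133],
       [  0.        , 389.71440182, 185.28053345],
       [  0.        ,   0.        ,   1.        ]]), 'k1': 0.034595264275586506, 'eye': array([ 378.06438899,  137.13270286, 1000.13975521]), 'rotation': array([ 0.08309646, -0.07790267, -0.68791601,  0.71679684])}
```

View pics/scene0.png

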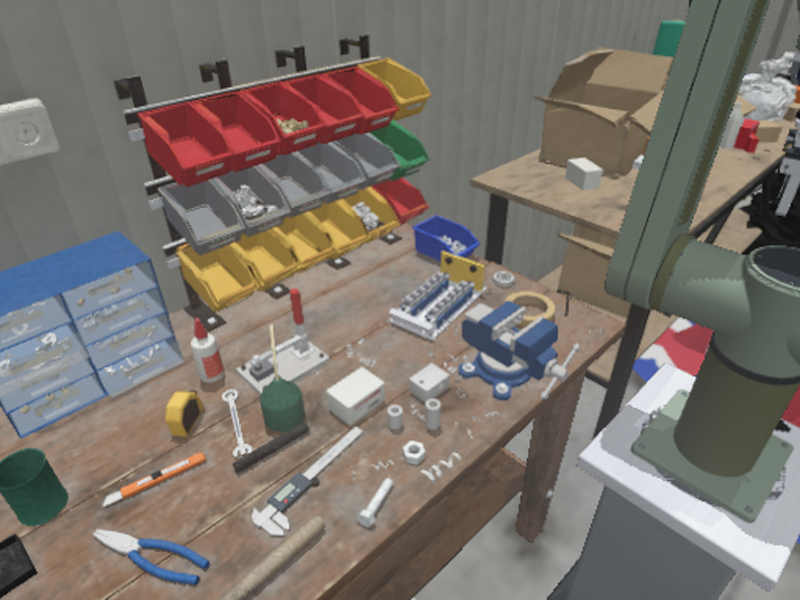

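View pics/top0.png

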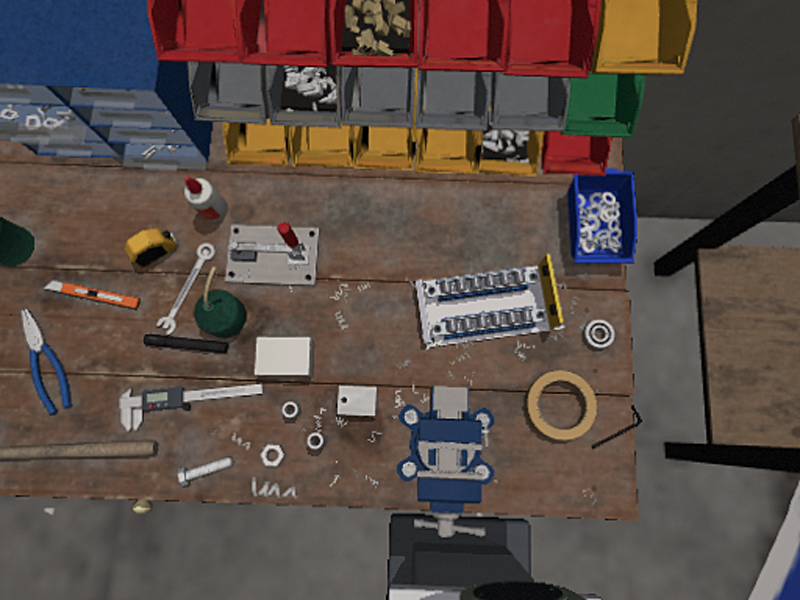

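The top view shows the track around (490,305), with its stop at (553,290) on the right, the bin at (603,217), the bearing at (599,333) and the vise at (445,440). I'll zoom in to get precise points.

```bash
python3 - <<'E'
import cv2
from workcell import manip
f=manip.grab_frame("top"); cv2.imwrite("pics/raw.png",f)
cv2.imwrite("pics/crop1.png",cv2.resize(f[155:230,258:368],None,fx=7,fy=7,interpolation=cv2.INTER_CUBIC))
E
```

```text
(no output)
```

View pics/crop1.png

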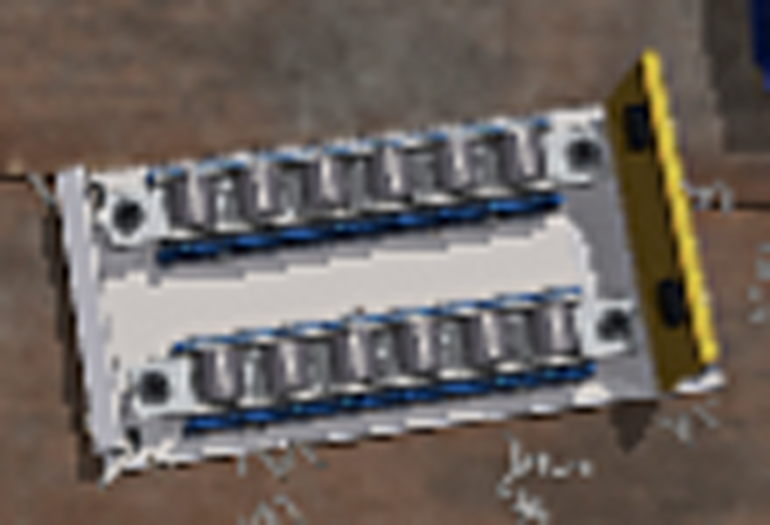

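The crop shows four screw heads at (128,215), (582,153), (155,386) and (614,323), the stop's top edge from (650,55) to (712,360), and the lip on the left. I'll back-project the screws at z=34.

```bash
cat > h.py <<'E'
import numpy as np, cv2
from workcell import manip
from scipy.spatial.transform import Rotation as R
def cam(n):
    c=manip.camera_params(n); return c['K'],c['k1'],np.array(c['eye']),R.from_quat(c['rotation']).as_matrix()
def back(n,uv,z):
    K,k1,e,M=cam(n)
    p=cv2.undistortPoints(np.array([[uv]],float),K,np.array([k1,0,0,0.]))[0,0]
    d=M@np.array([p[0],-p[1],-1]); return e+d*(z-e[2])/d[2]
def proj(n,P):
    K,k1,e,M=cam(n); q=(np.array(P,float)-e)@M
    return cv2.projectPoints(q*[1,-1,-1],np.zeros(3),np.zeros(3),K,np.array([k1,0,0,0.]))[0][:,0]
E
python3 - <<'E'
from h import *
px=[(128,215),(582,153),(155,386),(614,323)]
W=np.array([back("top",((u+.5)/7-.5+258,(v+.5)/7-.5+155),34) for u,v in px])
print(W.round(1)); d=np.linalg.norm
print(d(W[0]-W[1]),d(W[2]-W[3]),d(W[0]-W[2]),d(W[1]-W[3]))
ang=lambda v:np.degrees(np.arctan2(v[1],v[0]))
print(ang(W[1]-W[0]),ang(W[3]-W[2]),ang(W[0]-W[2]),ang(W[1]-W[3]))
for u,v in [(650,55),(712,360)]: print(back("top",((u+.5)/7-.5+258,(v+.5)/7-.5+155),76).round(1))
c=W.mean(0);print(c)
a=np.radians((ang(W[1]-W[0])+ang(W[3]-W[2]))/2)
T=lambda x,y,z:[c[0]+x*np.cos(a)-y*np.sin(a),c[1]+x*np.sin(a)+y*np.cos(a),z]
for y in(32,-32):
  for x in(-60,60): print(x,y,np.round(T(x,y,46),1))
f=manip.grab_frame("scene")
P=[T(x,y,46) for y in(32,-32) for x in range(-60,61,24)]+[T(94,y,76) for y in(-50,50)]
q=proj("scene",P)
x0,y0=240,150
g=cv2.resize(f[150:225,240:330],None,fx=8,fy=8,interpolation=cv2.INTER_CUBIC)
for u,v in q: cv2.circle(g,(int((u-x0+.5)*8),int((v-y0+.5)*8)),3,(0,0,255),-1)
cv2.imwrite("pics/crop2.png",g)
E
```

```text
[[603.8 110.2  34. ]
 [633.8 -54.4  34. ]
 [541.3  98.5  34. ]
 [571.1 -65.5  34. ]]
167.34500052897928 166.743730499124 63.55339751984996 63.653686441484325
-79.68692275016514 -79.72148969423822 10.613458615330263 10.071742440503995
[659.2 -70.   76. ]
[551.2 -90.   76. ]
[587.4990517   22.20828173  34.        ]
-60 32 [608.3  87.   46. ]
60 32 [629.7 -31.1  46. ]
-60 -32 [545.3  75.5  46. ]
60 -32 [566.7 -42.5  46. ]
```

View pics/crop2.png

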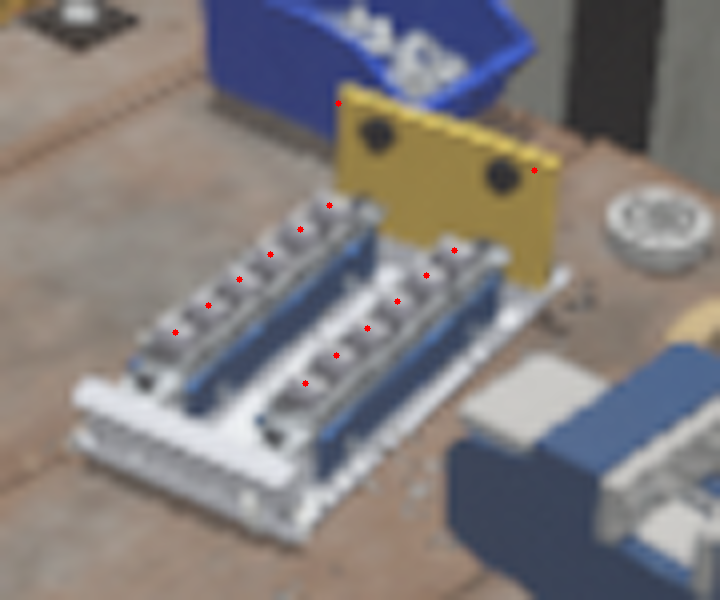

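The predicted roller tops match the scene view to within about 3 mm, and the screw spacings come out at 167/167/63.6, against 168/64 expected. Next I'll work out the approach with the closed fingers, tool y along the row.

```bash
cat >> h.py <<'E'
C=np.array([587.5,22.2]); A=np.radians(-79.7)
U=np.array([np.cos(A),np.sin(A)]); N=np.array([-np.sin(A),np.cos(A)])
def T(x,y,z): return np.r_[C+x*U+y*N,z]
def rep(x,y,z):
    s=manip.observe(); M=R.from_quat(s['ee_rot']).as_matrix(); p=s['tool_pos']
    d=M.T@(T(x,y,z)-p)
    G=np.c_[np.r_[N,0],np.r_[U,0],[0,0,-1]]; rv=R.from_matrix(M.T@G).as_rotvec()
    print('t',s['t'],'pos',p.round(2),'track',np.round([(p[:2]-C)@U,(p[:2]-C)@N],2),'F',np.round(s['wrist_force'],2),'open',s['opening'])
    print('tool delta',d.round(2),'rv',rv.round(4))
E
python3 -c "
from h import *
rep(-68,-32,192.6)"
```

```text
t 0.2 pos [ 126.44 -560.41  191.92] track [ 490.78 -557.81] F [-0.35 -0.96  0.23] open 93.86403647221125
tool delta [ 5.4882e+02 -5.3619e+02  1.7000e-01] rv [-0.0014 -0.0002  0.042 ]
```

Emit:
step_arm(
  travel=[
    [36, -36, 0],
    [72, -71, 0],
    [108, -107, 0],
    [144, -143, 0],
    [180, -179, 0],
    [216, -214, 0],
    [252, -250, 0],
    [288, -286, 0],
    [324, -322, 0],
    [360, -357, 0],
  ],
  dr=[
    [0, 0, 0.01],
    [0, 0, 0.02],
    [0, 0, 0.03],
    [0, 0, 0.042],
    [0, 0, 0.042],
    [0, 0, 0.042],
    [0, 0, 0.042],
    [0, 0, 0.042],
    [0, 0, 0.042],
    [0, 0, 0.042],
  ],
  jaw=[255, 255, 255, 255, 255, 255, 255, 255, 255, 255],
)

```text
t: 1.2
tool_pos: [395.9, -137.5, 192.8]
ee_rot: [0.996, 0.09, 0.0, 0.0]
wrist_force: [1.1, -0.6, 1.0]
opening: 17.6
gripper_force: 0.0
```

```bash
python3 -c "
from h import *
rep(-68,-32,110)"
```

```text
t 1.2 pos [ 395.95 -137.46  192.84] track [ 122.83 -217.01] F [ 1.1  -0.59  1.  ] open 17.61473951064789
tool delta [ 184.92 -190.93   82.83] rv [ 0.0007 -0.0007 -0.0002]
```

Emit:
step_arm(
  travel=[
    [32, -32, 0],
    [65, -65, 0],
    [98, -98, 0],
    [130, -130, 10],
    [160, -160, 30],
    [178, -182, 55],
    [181, -187, 80],
    [181, -187, 80],
    [181, -187, 80],
  ],
  dr=[
    [0, 0, 0],
    [0, 0, 0],
    [0, 0, 0],
    [0, 0, 0],
    [0, 0, 0],
    [0, 0, 0],
    [0, 0, 0],
    [0, 0, 0],
    [0, 0, 0],
  ],
  jaw=[255, 255, 255, 255, 255, 255, 255, 255, 255],
)

```text
t: 2.1
tool_pos: [539.3, 76.9, 112.3]
ee_rot: [0.996, 0.09, -0.001, 0.0]
wrist_force: [0.8, 0.2, 0.9]
opening: 0.6
gripper_force: 0.0
```

```bash
python3 -c "
from h import *
rep(-68,-32,70)
g=[]
for n,x0,y0,w,h in(('top',250,155,110,80),('scene',240,130,100,110)):
    f=manip.grab_frame(n); g.append(cv2.resize(f[y0:y0+h,x0:x0+w],(int(w*520/h) if n=='scene' else 0 or 300,520) if n=='scene' else (int(w*400/h)//1*1,400),interpolation=cv2.INTER_CUBIC))
cv2.imwrite('pics/a.png',cv2.resize(g[1],(545,600)))
rep(-68,-32,70)
"
```

```text
t 2.1 pos [539.3   76.9  112.32] track [-62.44 -37.64] F [0.8  0.21 0.88] open 0.6366657082192527
tool delta [ 5.72 -5.56 42.31] rv [-0.0001  0.0018  0.0003]
t 2.2 pos [540.89  76.31 114.22] track [-61.58 -36.18] F [-0.67  0.03  0.61] open 0.0560359188631465
tool delta [ 4.07 -6.46 44.23] rv [ 0.0007 -0.0024 -0.0009]
```

View pics/a.png

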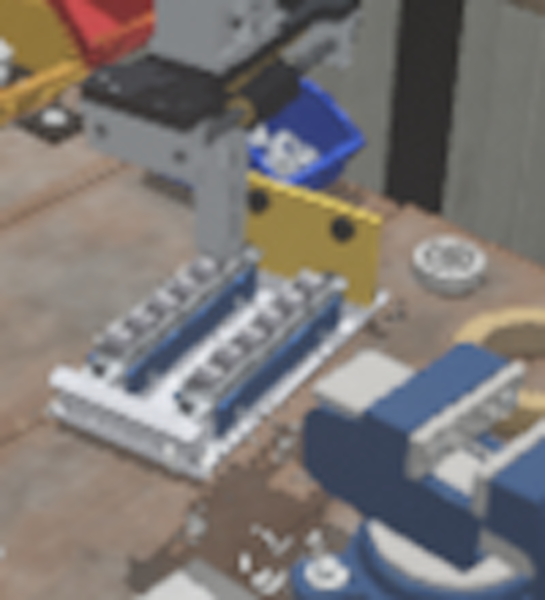

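The fingers are shut and hang above the near row, tip at about (220,250) in the crop and clear of everything. I'll go down close to the roller.

Emit:
step_arm(
  travel=[
    [4, -6, 15],
    [4, -6, 30],
    [4, -6, 44],
    [4, -6, 44],
    [4, -6, 44],
  ],
  dr=[
    [0, 0, 0],
    [0, 0, 0],
    [0, 0, 0],
    [0, 0, 0],
    [0, 0, 0],
  ],
  jaw=[255, 255, 255, 255, 255],
)

```text
t: 2.7
tool_pos: [542.6, 83.5, 68.3]
ee_rot: [0.996, 0.09, -0.0, -0.0]
wrist_force: [-0.2, 0.2, 0.2]
opening: 0.4
gripper_force: 0.0
```

```bash
python3 -c "
from h import *
rep(-68,-32,60)
g=manip.grab_frame('scene')[165:215,230:300]
cv2.imwrite('pics/b.png',cv2.resize(g,None,fx=11,fy=11,interpolation=cv2.INTER_CUBIC))
g=manip.grab_frame('top')
rep(-68,-32,60)
"
```

```text
t 2.7 pos [542.6   83.5   68.35] track [-68.34 -33.22] F [-0.2   0.24  0.23] open 0.40869063402134087
tool delta [1.23 0.34 8.34] rv [-0.0002  0.0007 -0.0003]
t 2.8 pos [543.54  83.53  69.32] track [-68.21 -32.28] F [ 0.17  0.56 -0.04] open 0.09137490207091142
tool delta [0.27 0.2  9.32] rv [ 0.0003 -0.0014 -0.0002]
```

View pics/b.png

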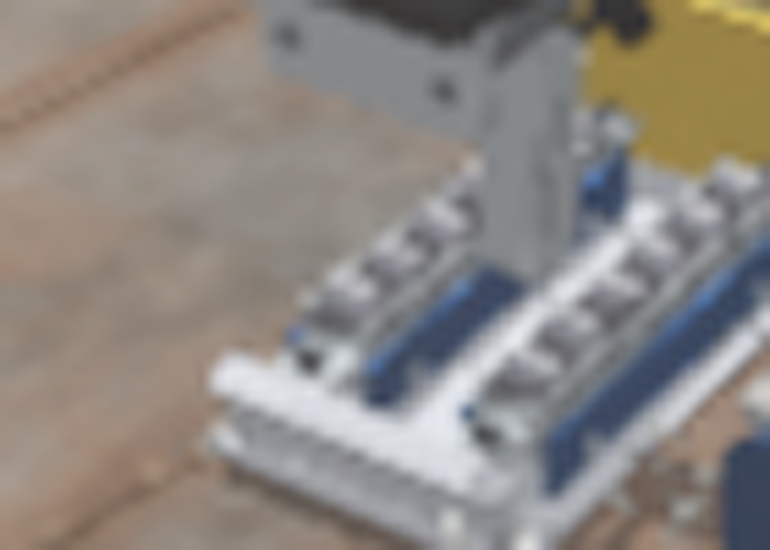

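```bash
python3 -c "
from h import *
s=manip.observe();p=s['tool_pos'];print(p)
for z in(0,14): print(proj('scene',[p-[0,0,z]]),proj('top',[p-[0,0,z]]))
print(proj('scene',[T(-60,-32,46),T(-60,32,46)]))
g=manip.grab_frame('top')[140:240,240:370]
cv2.imwrite('pics/c.png',cv2.resize(g,None,fx=6,fy=6,interpolation=cv2.INTER_CUBIC))
"
```

```text
[543.54058951  83.53431809  69.32281835]
[[276.51187656 192.83424532]] [[286.59598248 206.6556235 ]]
[[276.41279709 196.39530577]] [[286.24109367 207.64165071]]
[[277.64880406 197.48206637]
 [261.46367126 191.05800744]]
```

View pics/c.png

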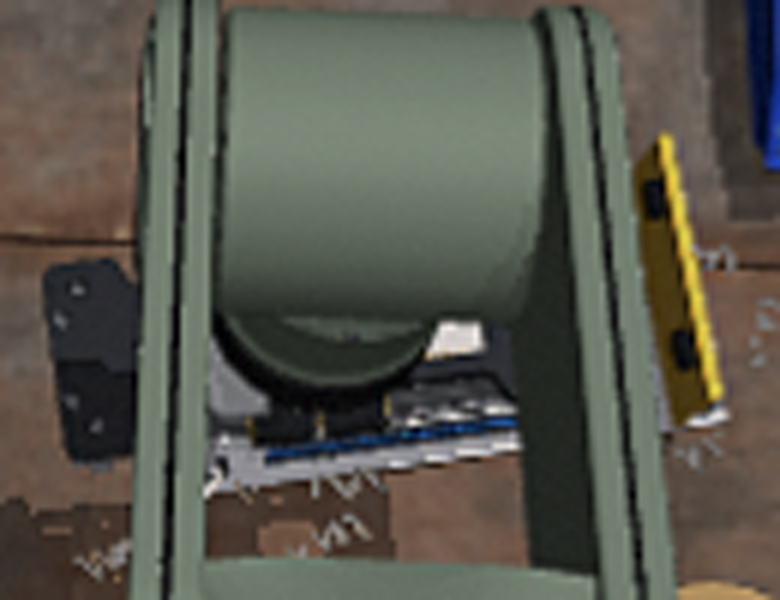

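By calibration the tip should appear lower in the scene crop than it does (seen at (515,270), expected about (516,351)). So I'll go down in small steps and feel for contact.

Emit:
step_arm(
  travel=[
    [0, 0, 1.5],
    [0, 0, 3],
    [0, 0, 4.5],
    [0, 0, 6],
    [0, 0, 7],
    [0, 0, 8],
  ],
  dr=[
    [0, 0, 0],
    [0, 0, 0],
    [0, 0, 0],
    [0, 0, 0],
    [0, 0, 0],
    [0, 0, 0],
  ],
  jaw=[255, 255, 255, 255, 255, 255],
)

```text
t: 3.45
tool_pos: [542.7, 83.6, 60.5]
ee_rot: [0.996, 0.09, -0.0, -0.0]
wrist_force: [0.2, -0.9, 0.0]
opening: 0.5
gripper_force: 0.0
```

Emit:
step_arm(
  travel=[
    [0, 0, 1],
    [0, 0, 2],
    [0, 0, 2],
  ],
  dr=[
    [0, 0, 0],
    [0, 0, 0],
    [0, 0, 0],
  ],
  jaw=[255, 255, 255],
)

```text
t: 3.75
tool_pos: [542.7, 83.6, 58.5]
ee_rot: [0.996, 0.09, -0.0, -0.0]
wrist_force: [0.1, 0.8, -0.4]
opening: 0.4
gripper_force: 0.0
```

```bash
python3 -c "
from h import *
s=manip.observe();p=s['tool_pos'];print(p)
f=manip.grab_frame('scene')
x0,y0,k=235,150,10
g=cv2.resize(f[y0:y0+58,x0:x0+78],None,fx=k,fy=k,interpolation=cv2.INTER_CUBIC)
def dot(P,c):
    for u,v in proj('scene',P): cv2.circle(g,(int((u-x0+.5)*k),int((v-y0+.5)*k)),3,c,-1)
dot([T(x,-32,46) for x in range(-60,61,24)],(0,0,255))
dot([p+np.r_[a*N+b*U,-14] for a in(-8,8) for b in(-12.5,12.5)],(0,255,0))
dot([p],(0,255,255)); dot([p+np.r_[a*N+b*U,83] for a in(-37,37) for b in(-88,88)],(255,0,255))
cv2.imwrite('pics/d.png',g)
"
```

```text
[542.67333808  83.62132139  58.46839413]
```

View pics/d.png

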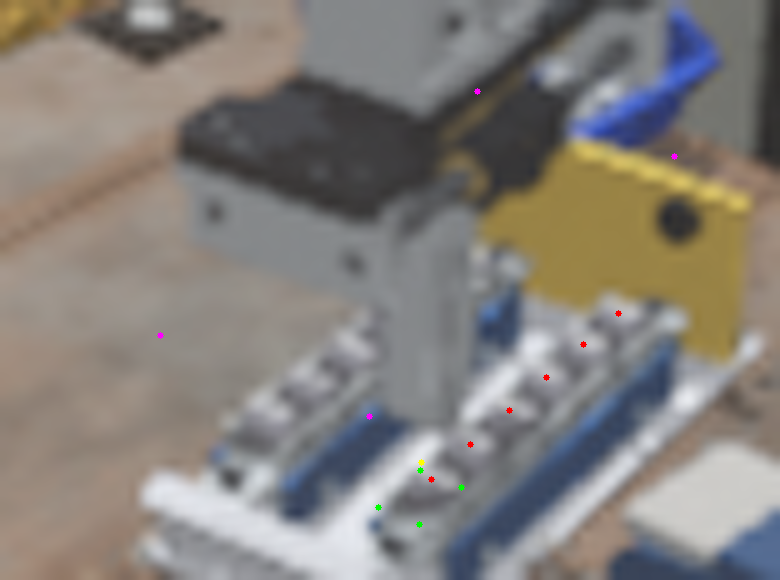

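The overlay shows the real fingertip at (428,425). The calibrated prediction is (420,497), so the tip sits about 28 mm higher than the TCP height implies, but it lines up horizontally. I'll keep going down towards first contact, at about TCP z 32.

Emit:
step_arm(
  travel=[
    [0, 0, 3],
    [0, 0, 6],
    [0, 0, 9],
    [0, 0, 12],
    [0, 0, 14],
    [0, 0, 16],
    [0, 0, 17],
    [0, 0, 18],
    [0, 0, 18],
  ],
  dr=[
    [0, 0, 0],
    [0, 0, 0],
    [0, 0, 0],
    [0, 0, 0],
    [0, 0, 0],
    [0, 0, 0],
    [0, 0, 0],
    [0, 0, 0],
    [0, 0, 0],
  ],
  jaw=[255, 255, 255, 255, 255, 255, 255, 255, 255],
)

```text
t: 4.7
tool_pos: [542.8, 83.6, 40.6]
ee_rot: [0.996, 0.09, -0.0, -0.0]
wrist_force: [-0.1, 0.2, -0.7]
opening: 0.7
gripper_force: 0.0
```

Emit:
step_arm(
  travel=[
    [0, 0, 1],
    [0, 0, 2],
    [0, 0, 3],
    [0, 0, 3],
  ],
  dr=[
    [0, 0, 0],
    [0, 0, 0],
    [0, 0, 0],
    [0, 0, 0],
  ],
  jaw=[255, 255, 255, 255],
)

```text
t: 5.1
tool_pos: [542.7, 83.6, 37.5]
ee_rot: [0.996, 0.09, -0.0, -0.0]
wrist_force: [0.4, -0.2, -0.4]
opening: 0.9
gripper_force: 0.0
```

Emit:
step_arm(
  travel=[
    [0, 0, 1],
    [0, 0, 2],
    [0, 0, 2],
  ],
  dr=[
    [0, 0, 0],
    [0, 0, 0],
    [0, 0, 0],
  ],
  jaw=[255, 255, 255],
)

```text
t: 5.4
tool_pos: [542.6, 83.6, 35.5]
ee_rot: [0.996, 0.09, -0.0, -0.0]
wrist_force: [0.1, 0.2, -0.3]
opening: 0.4
gripper_force: 0.0
```

Emit:
step_arm(
  travel=[
    [0, 0, 1],
    [0, 0, 1.5],
    [0, 0, 1.5],
  ],
  dr=[
    [0, 0, 0],
    [0, 0, 0],
    [0, 0, 0],
  ],
  jaw=[255, 255, 255],
)

```text
t: 5.7
tool_pos: [542.7, 83.6, 34.1]
ee_rot: [0.996, 0.09, -0.0, -0.0]
wrist_force: [0.4, -0.7, -0.8]
opening: 0.6
gripper_force: 0.0
```

Emit:
step_arm(
  travel=[
    [0, 0, 1],
    [0, 0, 1.5],
    [0, 0, 1.5],
  ],
  dr=[
    [0, 0, 0],
    [0, 0, 0],
    [0, 0, 0],
  ],
  jaw=[255, 255, 255],
)

```text
t: 6.0
tool_pos: [542.7, 83.6, 32.5]
ee_rot: [0.996, 0.09, -0.0, -0.0]
wrist_force: [-0.3, 0.4, -0.3]
opening: 0.4
gripper_force: 0.0
```

Emit:
step_arm(
  travel=[
    [0, 0, 1],
    [0, 0, 1],
    [0, 0, 1],
  ],
  dr=[
    [0, 0, 0],
    [0, 0, 0],
    [0, 0, 0],
  ],
  jaw=[255, 255, 255],
)

```text
t: 6.3
tool_pos: [542.8, 83.6, 31.6]
ee_rot: [0.996, 0.09, -0.0, -0.0]
wrist_force: [0.6, -0.5, -0.5]
opening: 0.4
gripper_force: 0.0
```

```bash
python3 -c "
from h import *
print(manip.observe()['tool_pos'],manip.observe()['wrist_force'])
f=manip.grab_frame('scene')
cv2.imwrite('pics/e.png',cv2.resize(f[165:213,235:299],None,fx=12,fy=12,interpolation=cv2.INTER_CUBIC))
"
```

```text
[542.79525029  83.62875919  31.61944217] [ 0.55273957 -0.54648906 -0.50182187]
```

View pics/e.png

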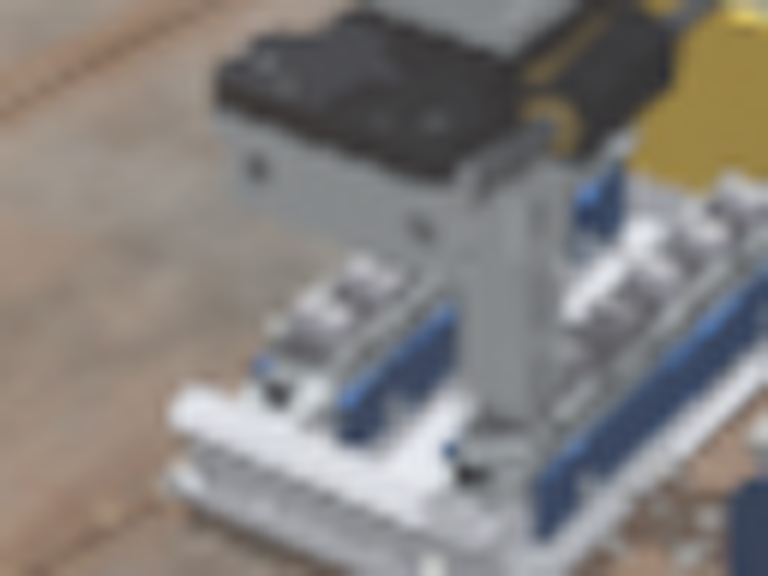

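The picture shows the tip's lower edge at about (510,428), just over roller 1 of the near row, a few mm short of contact. I'll continue in 1 mm steps.

Emit:
step_arm(
  travel=[
    [0, 0, 0.5],
    [0, 0, 1],
    [0, 0, 1],
  ],
  dr=[
    [0, 0, 0],
    [0, 0, 0],
    [0, 0, 0],
  ],
  jaw=[255, 255, 255],
)

```text
t: 6.65
tool_pos: [542.9, 84.1, 30.9]
ee_rot: [0.996, 0.09, 0.0, -0.0]
wrist_force: [-0.6, 1.4, 1.6]
opening: 0.1
gripper_force: 1.3
```

Emit:
step_arm(
  travel=[
    [0, 0, 0.5],
    [0, 0, 1],
    [0, 0, 1],
  ],
  dr=[
    [0, 0, 0],
    [0, 0, 0],
    [0, 0, 0],
  ],
  jaw=[255, 255, 255],
)

```text
t: 6.95
tool_pos: [542.9, 84.1, 29.8]
ee_rot: [0.996, 0.09, 0.0, -0.0]
wrist_force: [-1.5, 2.4, 3.7]
opening: 0.2
gripper_force: 2.4
```

Emit:
step_arm(
  travel=[
    [0, 0, 0.5],
    [0, 0, 1],
    [0, 0, 1],
  ],
  dr=[
    [0, 0, 0],
    [0, 0, 0],
    [0, 0, 0],
  ],
  jaw=[255, 255, 255],
)

```text
t: 7.25
tool_pos: [542.9, 84.0, 28.8]
ee_rot: [0.996, 0.09, 0.0, -0.0]
wrist_force: [-0.6, 4.5, 4.9]
opening: 0.6
gripper_force: 3.2
```

Contact is at TCP z≈31, with the front edge on the entry slope of roller 1. I'll ease up and begin the stroke, watching the force.

Emit:
step_arm(
  travel=[
    [0, 0, -1.5],
    [0, 0, -3],
    [0, 1.5, -3],
    [0, 3, -3],
    [0, 4, -3],
    [0, 5, -3],
  ],
  dr=[
    [0, 0, 0],
    [0, 0, 0],
    [0, 0, 0],
    [0, 0, 0],
    [0, 0, 0],
    [0, 0, 0],
  ],
  jaw=[255, 255, 255, 255, 255, 255],
)

```text
t: 7.85
tool_pos: [544.0, 78.1, 31.8]
ee_rot: [0.996, 0.09, 0.0, 0.0]
wrist_force: [-0.5, 0.0, 5.1]
opening: 0.4
gripper_force: 2.0
```

Emit:
step_arm(
  travel=[
    [0, 1.5, 0],
    [0, 3, 0],
    [0, 4.5, 0],
    [0, 6, 0],
  ],
  dr=[
    [0, 0, 0],
    [0, 0, 0],
    [0, 0, 0],
    [0, 0, 0],
  ],
  jaw=[255, 255, 255, 255],
)

```text
t: 8.25
tool_pos: [545.0, 72.5, 31.8]
ee_rot: [0.996, 0.09, 0.0, 0.0]
wrist_force: [0.2, -0.1, 4.3]
opening: 0.7
gripper_force: 2.1
```

Steady light touch of 4–5 N at z=31.8. Continuing the stroke.

Emit:
step_arm(
  travel=[
    [0, 4, 0],
    [0, 8, 0],
    [0, 12, 0],
    [0, 16, 0],
    [0, 20, 0],
    [0, 24, 0],
    [0, 28, 0],
    [0, 32, 0],
    [0, 36, 0],
    [0, 40, 0],
  ],
  dr=[
    [0, 0, 0],
    [0, 0, 0],
    [0, 0, 0],
    [0, 0, 0],
    [0, 0, 0],
    [0, 0, 0],
    [0, 0, 0],
    [0, 0, 0],
    [0, 0, 0],
    [0, 0, 0],
  ],
  jaw=[255, 255, 255, 255, 255, 255, 255, 255, 255, 255],
)

```text
t: 9.25
tool_pos: [552.1, 33.7, 31.7]
ee_rot: [0.996, 0.09, 0.0, -0.001]
wrist_force: [-1.6, 0.5, 3.6]
opening: 0.6
gripper_force: 2.1
```

Emit:
step_arm(
  travel=[
    [0, 4, 0],
    [0, 8, 0],
    [0, 12, 0],
    [0, 16, 0],
    [0, 20, 0],
    [0, 24, 0],
    [0, 28, 0],
    [0, 32, 0],
    [0, 36, 0],
    [0, 40, 0],
  ],
  dr=[
    [0, 0, 0],
    [0, 0, 0],
    [0, 0, 0],
    [0, 0, 0],
    [0, 0, 0],
    [0, 0, 0],
    [0, 0, 0],
    [0, 0, 0],
    [0, 0, 0],
    [0, 0, 0],
  ],
  jaw=[255, 255, 255, 255, 255, 255, 255, 255, 255, 255],
)

```text
t: 10.25
tool_pos: [559.3, -6.4, 31.4]
ee_rot: [0.996, 0.09, 0.0, 0.0]
wrist_force: [0.7, -0.1, -1.1]
opening: 0.5
gripper_force: 0.0
```

```bash
python3 -c "
from h import *
rep(70,-32,31.8)"
```

```text
t 10.25 pos [559.29  -6.35  31.43] track [ 23.05 -32.86] F [ 0.71 -0.14 -1.1 ] open 0.5295561830562844
tool delta [ 0.86 46.95 -0.36] rv [ 0.0002 -0.0005 -0.0001]
```

Emit:
step_arm(
  travel=[
    [0, 4, 0.3],
    [0, 8, 0.6],
    [0, 12, 0.6],
  ],
  dr=[
    [0, 0, 0],
    [0, 0, 0],
    [0, 0, 0],
  ],
  jaw=[255, 255, 255],
)

```text
t: 10.55
tool_pos: [561.4, -17.9, 31.3]
ee_rot: [0.996, 0.09, -0.0, 0.0]
wrist_force: [-1.4, -0.1, 4.7]
opening: 0.4
gripper_force: 2.3
```

Emit:
step_arm(
  travel=[
    [0, 4, 0],
    [0, 8, 0],
    [0, 12, 0],
  ],
  dr=[
    [0, 0, 0],
    [0, 0, 0],
    [0, 0, 0],
  ],
  jaw=[255, 255, 255],
)

```text
t: 10.85
tool_pos: [563.5, -30.1, 30.8]
ee_rot: [0.996, 0.09, 0.0, 0.0]
wrist_force: [-0.2, 0.0, 0.7]
opening: 0.4
gripper_force: 0.0
```

Emit:
step_arm(
  travel=[
    [0, 4, 0],
    [0, 8, 0],
    [0, 12, 0],
    [0, 15, 0],
  ],
  dr=[
    [0, 0, 0],
    [0, 0, 0],
    [0, 0, 0],
    [0, 0, 0],
  ],
  jaw=[255, 255, 255, 255],
)

```text
t: 11.25
tool_pos: [566.2, -45.0, 31.4]
ee_rot: [0.996, 0.09, -0.0, 0.0]
wrist_force: [-1.6, 0.1, 4.7]
opening: 0.5
gripper_force: 2.2
```

Emit:
step_arm(
  travel=[
    [0, 4, 0],
    [0, 6, 0],
    [0, 8, 0],
    [0, 8, 0],
  ],
  dr=[
    [0, 0, 0],
    [0, 0, 0],
    [0, 0, 0],
    [0, 0, 0],
  ],
  jaw=[255, 255, 255, 255],
)

```text
t: 11.65
tool_pos: [567.3, -52.2, 30.5]
ee_rot: [0.996, 0.09, -0.0, -0.0]
wrist_force: [1.2, 0.1, 0.4]
opening: 0.5
gripper_force: 0.0
```

The near row is stroked at about 4–5 N, with no contact past the last roller. I'll lift and go to the entry end of the far row.

Emit:
step_arm(
  travel=[
    [0, 0, -15],
    [0, 0, -35],
    [20, -40, -40],
    [40, -80, -40],
    [55, -115, -40],
    [64, -143, -40],
    [64, -143, -40],
    [64, -143, -40],
  ],
  dr=[
    [0, 0, 0],
    [0, 0, 0],
    [0, 0, 0],
    [0, 0, 0],
    [0, 0, 0],
    [0, 0, 0],
    [0, 0, 0],
    [0, 0, 0],
  ],
  jaw=[255, 255, 255, 255, 255, 255, 255, 255],
)

```text
t: 12.45
tool_pos: [605.0, 100.6, 71.7]
ee_rot: [0.996, 0.091, 0.0, 0.0]
wrist_force: [-0.5, -0.5, 0.6]
opening: 0.5
gripper_force: 0.0
```

```bash
python3 -c "
from h import *
rep(-73,32,31.6)"
```

```text
t 12.45 pos [605.   100.58  71.7 ] track [-73.99  31.23] F [-0.47 -0.54  0.58] open 0.48909635242212895
tool delta [ 0.75  0.97 40.11] rv [ 0.0006 -0.0006  0.002 ]
```

Emit:
step_arm(
  travel=[
    [0.5, 0, 8],
    [0.5, 0, 16],
    [0.5, 0, 24],
    [0.5, 0, 32],
    [0.5, 0, 36],
    [0.5, 0, 38],
    [0.5, 0, 39],
    [0.5, 0, 39.5],
    [0.5, 0, 39.5],
  ],
  dr=[
    [0, 0, 0],
    [0, 0, 0],
    [0, 0, 0],
    [0, 0, 0],
    [0, 0, 0],
    [0, 0, 0],
    [0, 0, 0],
    [0, 0, 0],
    [0, 0, 0],
  ],
  jaw=[255, 255, 255, 255, 255, 255, 255, 255, 255],
)

```text
t: 13.35
tool_pos: [605.7, 100.2, 31.9]
ee_rot: [0.996, 0.09, 0.0, 0.0]
wrist_force: [0.2, -0.8, -0.3]
opening: 0.8
gripper_force: 0.0
```

Emit:
step_arm(
  travel=[
    [0, 2, 0],
    [0, 4, 0],
    [0, 6, 0],
    [0, 8, 0],
  ],
  dr=[
    [0, 0, 0],
    [0, 0, 0],
    [0, 0, 0],
    [0, 0, 0],
  ],
  jaw=[255, 255, 255, 255],
)

```text
t: 13.75
tool_pos: [607.0, 92.5, 32.1]
ee_rot: [0.996, 0.09, 0.0, -0.0]
wrist_force: [-2.1, 1.5, 3.5]
opening: 0.6
gripper_force: 1.8
```

Emit:
step_arm(
  travel=[
    [0, 2, 0],
    [0, 4, 0],
    [0, 6, 0],
    [0, 8, 0],
  ],
  dr=[
    [0, 0, 0],
    [0, 0, 0],
    [0, 0, 0],
    [0, 0, 0],
  ],
  jaw=[255, 255, 255, 255],
)

```text
t: 14.15
tool_pos: [608.7, 83.9, 31.9]
ee_rot: [0.996, 0.09, 0.0, 0.0]
wrist_force: [-1.4, -0.8, 4.4]
opening: 0.4
gripper_force: 2.0
```

Emit:
step_arm(
  travel=[
    [0, 4, 0],
    [0, 8, 0.2],
    [0, 12, 0.2],
    [0, 16, 0.2],
    [0, 20, 0.2],
    [0, 24, 0.2],
    [0, 28, 0.2],
    [0, 32, 0.2],
    [0, 36, 0.2],
    [0, 40, 0.2],
  ],
  dr=[
    [0, 0, 0],
    [0, 0, 0],
    [0, 0, 0],
    [0, 0, 0],
    [0, 0, 0],
    [0, 0, 0],
    [0, 0, 0],
    [0, 0, 0],
    [0, 0, 0],
    [0, 0, 0],
  ],
  jaw=[255, 255, 255, 255, 255, 255, 255, 255, 255, 255],
)

```text
t: 15.15
tool_pos: [615.4, 45.4, 31.3]
ee_rot: [0.996, 0.09, -0.0, -0.001]
wrist_force: [-1.7, 1.5, 3.4]
opening: 0.9
gripper_force: 2.2
```

Emit:
step_arm(
  travel=[
    [0, 4, 0],
    [0, 8, 0],
    [0, 12, 0],
    [0, 16, 0],
    [0, 20, 0],
    [0, 24, 0],
    [0, 28, 0],
    [0, 32, 0],
    [0, 36, 0],
  ],
  dr=[
    [0, 0, 0],
    [0, 0, 0],
    [0, 0, 0],
    [0, 0, 0],
    [0, 0, 0],
    [0, 0, 0],
    [0, 0, 0],
    [0, 0, 0],
    [0, 0, 0],
  ],
  jaw=[255, 255, 255, 255, 255, 255, 255, 255, 255],
)

```text
t: 16.05
tool_pos: [622.1, 8.6, 31.7]
ee_rot: [0.996, 0.09, 0.0, 0.001]
wrist_force: [-1.1, -1.6, 3.4]
opening: 0.4
gripper_force: 1.5
```

Emit:
step_arm(
  travel=[
    [0, 4, 0],
    [0, 8, 0],
    [0, 12, 0],
    [0, 16, 0],
    [0, 20, 0],
    [0, 24, 0],
    [0, 28, 0],
    [0, 32, 0],
    [0, 36, 0],
  ],
  dr=[
    [0, 0, 0],
    [0, 0, 0],
    [0, 0, 0],
    [0, 0, 0],
    [0, 0, 0],
    [0, 0, 0],
    [0, 0, 0],
    [0, 0, 0],
    [0, 0, 0],
  ],
  jaw=[255, 255, 255, 255, 255, 255, 255, 255, 255],
)

```text
t: 16.95
tool_pos: [628.0, -25.4, 31.2]
ee_rot: [0.996, 0.09, -0.0, -0.001]
wrist_force: [-1.5, 2.1, 3.9]
opening: 0.1
gripper_force: 2.2
```

```bash
python3 -c "
from h import *
rep(71,32,31.5)"
```

```text
t 16.95 pos [628.03 -25.36  31.15] track [54.04 31.37] F [-1.54  2.11  3.87] open 0.1092852618191423
tool delta [ 0.63 16.96 -0.38] rv [-0.0017  0.0005 -0.0003]
```

Emit:
step_arm(
  travel=[
    [0, 4, 0],
    [0, 8, 0],
    [0, 12, 0],
    [0, 16, 0],
    [0, 17, 0],
  ],
  dr=[
    [0, 0, 0],
    [0, 0, 0],
    [0, 0, 0],
    [0, 0, 0],
    [0, 0, 0],
  ],
  jaw=[255, 255, 255, 255, 255],
)

```text
t: 17.45
tool_pos: [631.3, -43.1, 30.8]
ee_rot: [0.996, 0.089, -0.0, -0.0]
wrist_force: [1.1, 0.7, -0.7]
opening: 0.4
gripper_force: 0.0
```

Emit:
step_arm(
  travel=[
    [0, 0, -15],
    [0, 0, -45],
    [0, 0, -90],
    [0, 0, -135],
    [-10, 10, -160],
    [-40, 40, -160],
    [-75, 75, -160],
    [-110, 110, -160],
    [-145, 145, -160],
    [-180, 180, -160],
  ],
  dr=[
    [0, 0, 0],
    [0, 0, 0],
    [0, 0, 0],
    [0, 0, 0],
    [0, 0, 0],
    [0, 0, 0],
    [0, 0, 0],
    [0, 0, 0],
    [0, 0, 0],
    [0, 0, 0],
  ],
  jaw=[255, 255, 255, 255, 255, 255, 255, 255, 255, 255],
)

```text
t: 18.45
tool_pos: [485.5, -253.0, 192.6]
ee_rot: [0.996, 0.09, 0.001, 0.001]
wrist_force: [0.7, -1.0, -0.1]
opening: 0.6
gripper_force: 0.0
```

Emit:
step_arm(
  travel=[
    [-35, 35, 0],
    [-70, 70, 0],
    [-105, 105, 0],
    [-140, 140, 0],
    [-140, 140, 0],
  ],
  dr=[
    [0, 0, 0],
    [0, 0, 0],
    [0, 0, 0],
    [0, 0, 0],
    [0, 0, 0],
  ],
  jaw=[255, 255, 255, 255, 255],
)

```text
t: 18.95
tool_pos: [370.4, -419.5, 192.5]
ee_rot: [0.996, 0.086, -0.0, 0.002]
wrist_force: [-0.4, 0.8, 0.9]
opening: 0.7
gripper_force: 0.0
```

```bash
python3 -c "
from h import *
print(manip.observe()['t'],manip.observe()['tool_pos'])
r=cv2.imread('pics/raw.png')
fs=np.mean([manip.grab_frame('top').astype(float) for _ in range(3)],0).astype('uint8')
cv2.imwrite('pics/rawend.png',fs)
# difference outside the track
d=cv2.absdiff(r,fs).max(2); 
a=r[167:212,275:345];b=fs[167:212,275:345]
cv2.imwrite('pics/f.png',cv2.resize(np.vstack([a,b]),None,fx=6.6,fy=6.6,interpolation=cv2.INTER_CUBIC))
e=d.copy(); e[165:215,262:362]=0
print('changed px outside',np.argwhere(e>40).shape, np.argwhere(e>40).min(0) if (e>40).any() else '',np.argwhere(e>40).max(0) if (e>40).any() else '')
"
```

```text
18.95 [ 370.41414466 -419.51738244  192.50376467]
changed px outside (584, 2) [373 267] [383 384]
```

View pics/f.png

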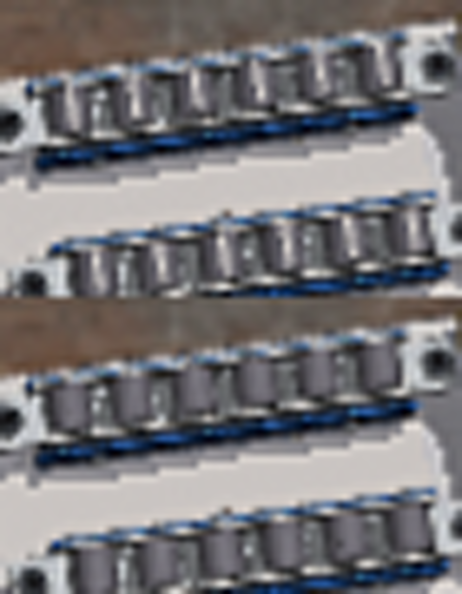

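The before/after picture shows the white lines on top of all 12 rollers at the start and on none now. Each roller had about 20 mm of contact, well over the 13.4 mm that makes a quarter turn. In the top view nothing outside the track changed except at the image's bottom edge, where the robot stands, and the bars look back up. Handing in.

```bash
python3 -c "
from workcell import manip
print(manip.hand_in())"
```

```text
the job is handed in; nothing more can be done
None
```

I stroked both roller rows towards the stop at about 4–5 N and handed the job in at about 19 s; all 12 paint lines have turned off the top, both bars look sprung back up, and I saw nothing else moved.

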